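# Slide the imaging camera up to its focus stop

## Robot

A 6-joint arm with a two-finger parallel gripper is mounted at the origin on the work surface. World frame = base frame: x ahead of the robot, y to its left, z up, the work surface at z = 0. Lengths are in mm, angles in degrees, forces in N, time in s.
With the tool pointing down it reaches from about 350 to 850 mm from the base axis. Payload 8.1 kg.
Tool frame: the origin (TCP) lies midway between the tips of the shut fingers; the grasp point (between the pads) lies 19 mm behind it; z points along the fingers, y is the line along which they close (so a half turn about z gives the same grasp; the last joint's range is limited). The gripper opens to 85 mm and grips with 20 to 120 N. Pads are 22 mm wide; open, the fingers measure 114 mm over their backs; the gripper's body (76 mm by 85 mm) begins 54 mm behind the grasp point. The pads swing forward as they close: fully open they stand 13 mm farther back than shut.
Start: joints at [68.331, 7.471, 85.268, -0, 87.261, -4.893], TCP at [173.159, 574.475, 231.292] pointing down, gripper open.
Joint ranges: [-169.43, 169.43], [-51.17, 129.36], [1.28, 143.12], [-76.62, 256.62], [0, 156.53], [-152.29, 152.29]. Speed limits (degrees/s): [136.94, 136.94, 159.86, 180, 180, 180].

## Interface

Orientations are given as [roll, pitch, yaw] about the fixed x, y, z axes, in that order (R = Rz(yaw) Ry(pitch) Rx(roll)).
In Python, from bench import r gives the robot as it stands.
- The arm moves only by the tool send_rows, never from a script. Its argument "increments" is a list of rows, each a list of 6 numbers: the shift along the tool's x, y, z in mm, then the turn, a rotation vector about the tool's x, y, z in rad. A call has 1 to 5 rows; each row shifts and turns the commanded pose from where the row before left it, along the tool's axes as they then stand; what a row does not reach is not made up. A row lasts 1/8 s, in which the tool goes at most 62.5 mm and 10.7 degrees, less where a joint would pass 70% of its speed; a pose out of reach is approached as far as the arm can. A call is refused whole if a number of a shift passes 62.5 or a number of a turn 0.188, either way. A call with a gripper value outside its range is refused whole. "grip" is the closure, from -1 (fully open) to 1 (shut), set as the call begins (left out, the last holds). The fingers move at their own pace and stop on an object; "grip_force" is the grip in N (left out, the last holds). Time passes only in rows, so rows that do not move let the fingers close. It gives the time, the measured TCP pose, the force, the opening and the grip force at its end, in the units of the state.
- r.sense(): the state, without advancing time (a new reading comes with each control period).
- r.snapshot(name): name is "side" or "top" or "wrist"; returns a dict with "img" (400x640x3 uint8, blue, green, red), "z_map" (400x640 float32, mm along the optical axis (not along the pixel's ray), 0 where there is no reading), "fx", "fy", "cx", "cy" (pixels), "view" (4x4, takes a point from world to camera coordinates). Camera axes: x right, y down, z forward; pixel columns grow to the right and rows downward; lengths in mm; the calibration is good to about 2 mm. The wrist camera is an equidistant fisheye: a pixel r from the principal point sees the ray r / f radians off the axis. A picture is of the moment at which its call begins.
- r.hand_in(): hands the job in; it is judged then, once.
The state is a dict: "time": time; "joint_pos": joint angles; "qd": joint speeds; "joint_efforts": joint torques, N m; "tool_pos": TCP position; "tcp_rot": TCP orientation; "ft_force": force on the tool from outside, world axes, zero at the start; "wrist_torque": the same for the moment, N m; "finger_gap": finger opening in mm; "grip_force": force on a finger pad.
Only numpy, scipy, OpenCV 4.12 (cv2) and the standard library are available. Lean on these libraries where they do the work, as an engineer would, in place of code of your own. Each camera call takes 0.05 s, during which the arm holds its last target. There are 200 camera calls.

## Task

On the imaging station, press down the blue brake pad in the middle of the black camera carriage with the fingertips to free it and, keeping the pad pressed, push the carriage along the rail until it rests against the red focus stop; then let the pad spring back up. Do not drag the carriage with the brake on, do not push on the camera or lens, and do not shift the red stop. Nothing needs gripping: leave the sample cell, filter box, vial and funnel standing where they are.

Things in the scene. Friction and masses are not known exactly. Their poses are not given: they have to be found in the camera images.
- station: Imaging station: grey board 220 x 470 x 12 mm with an aluminium rail 40 mm wide, rail top at height 36 mm. Origin on the bench; z up, y along the rail towards the sample (the way the carriage must go), x level, away from the robot. Rail centre line x = +35 mm, from y = -210 to +130 mm. Cell holder at x = -45, y = 178 mm; LED backlight 118 mm high behind it. Turned up to 25 degrees either way.
- carriage (a joint): Position of the black camera carriage along the rail, m, growing along the station's +y. A saddle 66 mm (x) by 84 mm (y), deck top at height 48 mm, captive: it cannot lift off. Brake free: about 1.5 N of friction; brake on: it takes 11 to 17 N to drag. Starts at 0.005 to 0.065; it meets the red stop at 0.150 + the value of focus_stop.
- brake_pad (a joint): Travel of the blue brake pad, m: 0 up (brake on), growing as it is pressed down, 0.005 fully down. Sprung: it gives way at about 12 N, which frees the brake, and is fully down at about 15 N; pressed 0.0015 or more the brake is quite free. It springs back up when let go and holds the carriage again.
- pad_top (a point): Centre of the pressing face of the blue pad (moves with it), in the middle of the carriage on the rail's centre line, at height 58 mm when up. The face is level, 36 mm (x) by 40 mm (y, along the rail) between two ridges, one across each end, 4 mm high and 6 mm thick, against which a fingertip can push. Axes as the station's.
- bumper (a point): Middle of the carriage's leading end face (the +y end), height 41 mm, 42 mm ahead of the pad's centre. Axes as the station's.
- macro_camera: Dark grey camera with black lens, fixed on the carriage on the robot's side of the pad. Origin 80 mm from the pad's centre along the station's -x, at height 48 mm. 46 mm wide (its near side is 57 mm from the pad's centre), top at height 109 mm, and from 39 mm behind to 86 mm ahead of the pad's centre along y. Not to be pushed on.
- focus_stop (a joint): Setting of the red focus stop along the rail, m, growing along the station's +y, somewhere from 0 to 0.045. It is clamped: it stays put unless pushed with about 70 N.
- stop_face (a point): Middle of the black rubber face of the red focus stop, height 41 mm, looking to the station's -y; the bumper has to rest against it. The stop, 62 mm (x) by 28 mm (y), lies from this face towards +y, top 45 mm above the bench, with a white index line on top and a black clamp knob on its +x side.
- cell_mid (a point): Sample cell standing loose in the holder at the +y end of the station: clear block 44 x 22 mm, 61 mm high with a white lid, its foot 58 mm above the bench. Point: half-way up. Leave alone.
- filter_box_mid (a point): Filter box with blue lid, 89 x 89 x 28 mm, loose on the bench beyond the station. Point: half-way up. Leave alone.
- vial_mid (a point): Amber glass jar with black cap, 42 mm across, 75 mm high, loose on the bench beyond the station. Point: half-way up. Leave alone.
- funnel_mid (a point): Amber open filter funnel, 86 mm across, 85 mm high, loose on the bench beyond the station. Point: half-way up. Leave alone.

How it is judged (in metres and radians):
On the way, in this order (a step that is already met when the one before it is completed fails the run):
1. the blue pad is pressed down while the carriage is still well away from the stop (value of joint brake_pad above 0.0015 m and y of bumper in the frame of stop_face below -0.05 m), for 0.1 s.
2. with the pad still pressed, the carriage comes to rest against the red stop (value of joint brake_pad above 0.001 m and y of bumper in the frame of stop_face above -0.002 m), for 0.1 s.
At the end, for the whole second after the job is handed in: The carriage's leading face is against the red stop (gap under 2.5 mm), at rest, the blue pad is fully up again (within 0.8 mm), and the cell, filter box, vial and funnel are within 12 mm of where they stood (y of bumper in the frame of stop_face above -0.0025 m and value of joint brake_pad below 0.0008 m and velocity of joint carriage between -0.003 and 0.003 m/s and distance of each of cell_mid, filter_box_mid, vial_mid, funnel_mid from where it was at the start of the episode below 0.012 m); the robot touches nothing.
It fails at once if the carriage is dragged with the brake on (moving faster than 8 mm/s with the pad pressed less than 0.5 mm) (value of joint brake_pad below 0.0005 m and (velocity of joint carriage above 0.008 m/s or velocity of joint carriage below -0.008 m/s)).
It fails at once if the camera or lens is pushed (more than 3 N) (contact force between any of the fingers, the arm and macro_camera above 3 N).
It fails at once if the red stop is shifted more than 2 mm (distance of stop_face from where it was at the start of the episode above 0.002 m).
It fails at once if a bystander is lifted or shoved more than 20 mm (distance of any of cell_mid, filter_box_mid, vial_mid, funnel_mid from where it was at the start of the episode above 0.02 m).
It also fails if it takes over 42 s, if anything falls off the work surface, if the arm or the gripper's body presses on something with over 40 N, if the wrist force passes 120 N, or if a joint passes its speed limit or range.

## Working session

There is one attempt and no reset: what is moved stays moved. The work goes in short steps, Python scripts to look and compute and a tool call to move; the robot and the scene stay as the last step left them, time stands still between calls to the robot, and variables do not carry over. Pictures are saved under pics/ and viewed, at most 10 in all, crops included, and the job is handed in when it is done.

Besides the shell and the picture viewer there is one more tool, called after "Emit:" by a JSON object that holds its "method" and its "body". send_rows: Moves the arm, as the interface text tells. Its arguments: {"type":"object","properties":{"increments":{"type":"array"},"grip":{"type":"number"},"grip_force":{"type":"number"}},"required":["increments"]}

```bash
mkdir -p pics; cat > h.py <<'E'
from bench import r
import numpy as np,cv2
def snap(n,f):
    s=r.snapshot(n); cv2.imwrite(f'pics/{f}.png',s['img']); np.savez(f'pics/{f}.npz',**s); return s
def pix(s,u,v,z=None):
    V=np.array(s['view']); zz=s['z_map'][v-1:v+2,u-1:u+2]; d=np.median(zz[zz>0]) if (zz>0).any() else 0
    ray=np.array([(u-s['cx'])/s['fx'],(v-s['cy'])/s['fy'],1]); R,t=V[:3,:3],V[:3,3]
    c=-R.T@t; w=R.T@ray
    if z is not None: return c+w*(z-c[2])/w[2]
    return c+w*d
E
python3 - <<'E'
from h import *
snap('top','top0');snap('side','side0');s=r.sense();print(s['tool_pos'],s['tcp_rot'],s['ft_force'],s['time'],s['finger_gap'])
E
```

```text
[172.98102252 574.01531664 230.37198984] [-1.79906935e+02 -8.02979077e-03  1.63223904e+02] [ 0.46403449  0.49333161 -0.04350267] 0.1 85.37753997596407
```

View pics/top0.png

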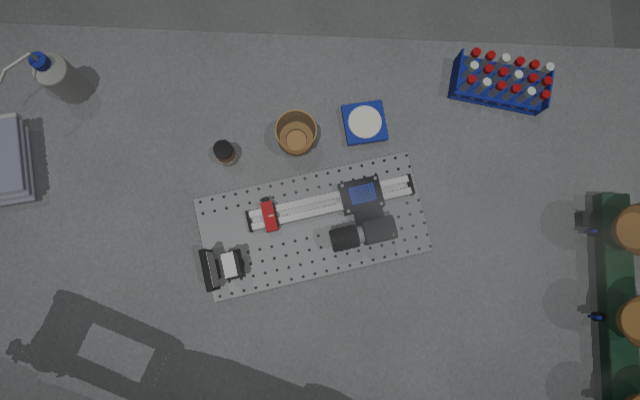

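View pics/side0.png

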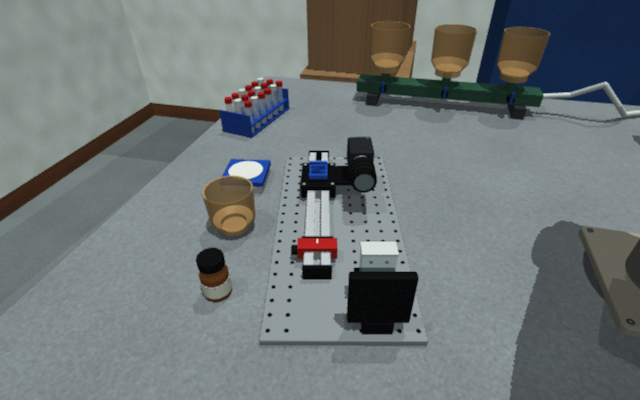

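The top view shows the blue pad near (362,192), the red stop near (269,215), the camera at (365,232), and the cell at (231,264). I'll enlarge that area.

```bash
python3 - <<'E'
from h import *
s=dict(np.load('pics/top0.npz'))
c=s['img'][150:300,235:435];cv2.imwrite('pics/c1.png',cv2.resize(c,None,fx=4,fy=4,interpolation=cv2.INTER_CUBIC))
hsv=cv2.cvtColor(s['img'],cv2.COLOR_BGR2HSV)
for nm,(u0,u1,v0,v1),lo,hi,z in [('blue',(335,390,170,215),(105,90,40),(130,255,255),60),('red',(255,285,195,240),(0,150,60),(8,255,255),45)]:
    m=cv2.inRange(hsv,lo,hi);k=np.zeros_like(m);k[v0:v1,u0:u1]=m[v0:v1,u0:u1]
    p=cv2.findNonZero(k);rc=cv2.minAreaRect(p);print(nm,len(p),rc)
    for b in cv2.boxPoints(rc):print(pix(s,0,0,None) if 0 else None or (lambda R,t,ray:(-R.T@t+ (R.T@ray)*(z-(-R.T@t)[2])/(R.T@ray)[2]))(s['view'][:3,:3],s['view'][:3,3],np.array([(b[0]-s['cx'])/s['fx'],(b[1]-s['cy'])/s['fy'],1])).round(1))
for u,v,z in [(194,198,12),(409,153,12),(432,251,12),(217,301,12),(362,192,None),(269,212,None)]:print(u,v,pix(s,u,v,z).round(1))
E
```

```text
blue 378 ((362.15618896484375, 192.98721313476562), (17.508066177368164, 25.22047996520996), 77.19573211669922)
[592.5 -70.7  60. ]
[ 605.7 -120.5   60. ]
[ 571.  -128.8   60. ]
[558.  -79.3  60. ]
red 302 ((268.82940673828125, 215.9823455810547), (28.96021842956543, 11.171918869018555), 77.47119140625)
[556.4 105.9  45. ]
[562.1  84.   45. ]
[504.9  69.   45. ]
[499.3  90.8  45. ]
194 198 [566.8 248.1  12. ]
409 153 [ 679.7 -206.    12. ]
432 251 [ 470.8 -255.1   12. ]
217 301 [355.9 188.3  12. ]
362 192 [584.2 -99.8  57.4]
269 212 [538.9  87.5  43.5]
```

View pics/c1.png

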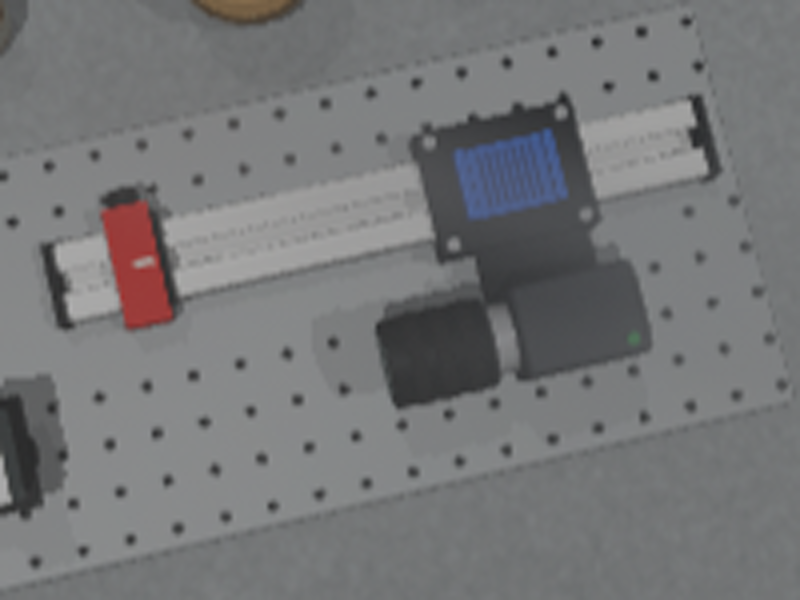

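The enlarged crop shows the pad centre at about (512,175), which is (363,194) in the full picture. The red stop's rubber side faces the carriage at about (165,250) in the crop. The station yaw is about +14.2°, the pad is at about (580,-100), and the travel is about 136 mm. Next I close the fingers and move over.

Emit:
{"method": "send_rows", "body": {"increments": [[-39,-35,0,0,0,0],[-39,-35,0,0,0,0],[-39,-35,0,0,0,0],[-39,-35,0,0,0,0],[-39,-35,0,0,0,0]], "grip": 1}}

```text
time: 0.72
tool_pos: [309.8, 349.0, 230.9]
tcp_rot: [-180.0, -0.0, 163.2]
ft_force: [0.9, -0.5, 0.1]
finger_gap: 0.4
grip_force: 0.0
```

Emit:
{"method": "send_rows", "body": {"increments": [[-39,-35,0,0,0,0],[-39,-35,0,0,0,0],[-39,-35,0,0,0,0],[-39,-35,0,0,0,0],[-39,-35,0,0,0,0]]}}

```text
time: 1.35
tool_pos: [446.0, 125.2, 231.1]
tcp_rot: [180.0, -0.0, 163.2]
ft_force: [1.3, 0.0, 0.8]
finger_gap: -0.2
grip_force: 0.0
```

Emit:
{"method": "send_rows", "body": {"increments": [[-39,-35,0,0,0,0],[-39,-35,0,0,0,0],[-39,-35,0,0,0,0],[-39,-35,0,0,0,0],[-25,-32,0,0,0,0]]}}

```text
time: 1.98
tool_pos: [569.7, -92.0, 230.5]
tcp_rot: [-180.0, -0.1, 163.2]
ft_force: [0.1, -0.2, -0.3]
finger_gap: -0.1
grip_force: 0.0
```

Emit:
{"method": "send_rows", "body": {"increments": [[0,0,0,0,0,0.172],[0,0,0,0,0,0.172],[0,0,0,0,0,0.172],[0,0,0,0,0,0.172],[0,0,0,0,0,0.172]]}}

```text
time: 2.6
tool_pos: [568.9, -90.1, 230.7]
tcp_rot: [-180.0, -0.0, 113.6]
ft_force: [0.2, 0.7, -0.4]
finger_gap: -0.0
grip_force: 0.0
```

Emit:
{"method": "send_rows", "body": {"increments": [[0,0,10,0,0,0.172],[0,0,20,0,0,0],[0,0,20,0,0,0],[0,0,10,0,0,0],[0,0,0,0,0,0]]}}

```text
time: 3.22
tool_pos: [568.3, -89.9, 169.7]
tcp_rot: [-179.9, -0.1, 104.2]
ft_force: [-0.1, -0.8, -0.5]
finger_gap: -0.1
grip_force: 0.0
```

```bash
python3 - <<'E'
from h import *
s=snap('wrist','w1');print(s['fx'],s['cx'],s['cy'],np.array(s['view']).round(3))
E
```

```text
309.70691628693146 317.7390389994587 195.69082595897743 [[ 9.70000e-01  2.43000e-01 -2.00000e-03 -5.28847e+02]
 [ 2.34000e-01 -9.31000e-01  2.80000e-01 -2.36392e+02]
 [ 6.60000e-02 -2.72000e-01 -9.60000e-01  2.56967e+02]
 [ 0.00000e+00  0.00000e+00  0.00000e+00  1.00000e+00]]
```

View pics/w1.png

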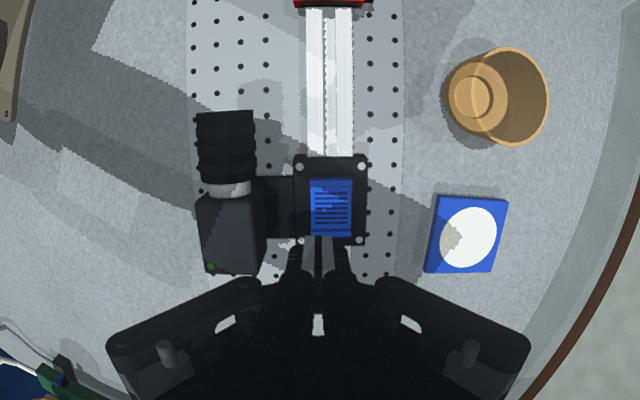

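The wrist view shows the pad at about (310–352, 179–237) and the deck screws at (299,166), (361,167), (302,241) and (359,241). The red stop's edge is at the top, near (330,5).

```bash
cat >> h.py <<'E'
def fish(s,u,v,z):
    a=np.array([u-s['cx'],v-s['cy']]);q=np.hypot(*a);th=q/s['fx']
    ray=np.array([*(a/q*np.sin(th)),np.cos(th)]);R,t=s['view'][:3,:3],s['view'][:3,3];c=-R.T@t;w=R.T@ray
    return c+w*(z-c[2])/w[2]
E
python3 - <<'E'
from h import *
s=dict(np.load('pics/w1.npz'))
P=[fish(s,u,v,48) for u,v in [(299,166),(361,167),(302,241),(359,241)]]
for p in P:print(p.round(1))
c=np.mean(P,0);print('deck',c)
Q=[fish(s,u,v,60) for u,v in [(310,179),(352,179),(352,237),(311,237)]];print(np.round(Q,1),np.mean(Q,0))
sr=[fish(s,u,8,45) for u in (297,363)];print(np.round(sr,1))
zm=s['z_map'];print(zm[205:212,330:340:3])
cv2.imwrite('pics/w1c.png',cv2.resize(s['img'][140:280,240:420],None,fx=4,fy=4,interpolation=cv2.INTER_CUBIC))
E
```

```text
[547.2 -74.1  48. ]
[599.7 -61.7  48. ]
[ 566.  -142.6   48. ]
[ 617.9 -129.7   48. ]
deck [ 582.68610676 -102.03443732   48.        ]
[[ 558.9  -80.3   60. ]
 [ 592.9  -71.7   60. ]
 [ 607.6 -122.5   60. ]
 [ 572.2 -131.2   60. ]] [ 582.88230546 -101.41238096   60.        ]
[[511.8  60.7  45. ]
 [566.5  75.4  45. ]]
[[266.26727 267.4799  268.00232 267.77487]
 [266.1351  266.64413 267.12473 267.46503]
 [267.05002 266.67972 267.83282 267.89435]
 [267.30576 267.76135 268.09906 267.8023 ]
 [267.98212 268.36212 268.4397  267.8784 ]
 [268.2585  268.85068 268.53616 268.99374]
 [268.7615  269.40576 269.0235  268.5693 ]]
```

View pics/w1c.png

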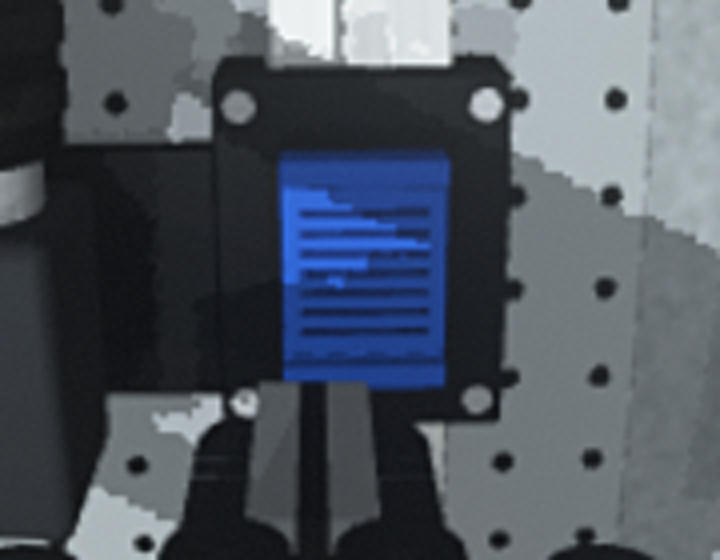

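Emit:
{"method": "send_rows", "body": {"increments": [[-11,11,0,0,0,0],[0,0,25,0,0,0],[0,0,25,0,0,0],[0,0,25,0,0,0],[0,0,20,0,0,0]]}}

```text
time: 3.9
tool_pos: [583.0, -98.3, 76.1]
tcp_rot: [180.0, 0.0, 104.1]
ft_force: [-0.3, -0.8, -0.2]
finger_gap: 0.0
grip_force: 0.0
```

```bash
python3 - <<'E'
from h import *
s=snap('side','s2');print(r.sense()['tool_pos'],r.sense()['ft_force'])
cv2.imwrite('pics/s2c.png',cv2.resize(s['img'][90:270,240:440],None,fx=3.3,fy=3.3,interpolation=cv2.INTER_CUBIC))
E
```

```text
[581.23623354 -97.81223101  73.0434796 ] [-1.70058196  0.66245123 -1.44604544]
```

View pics/s2c.png

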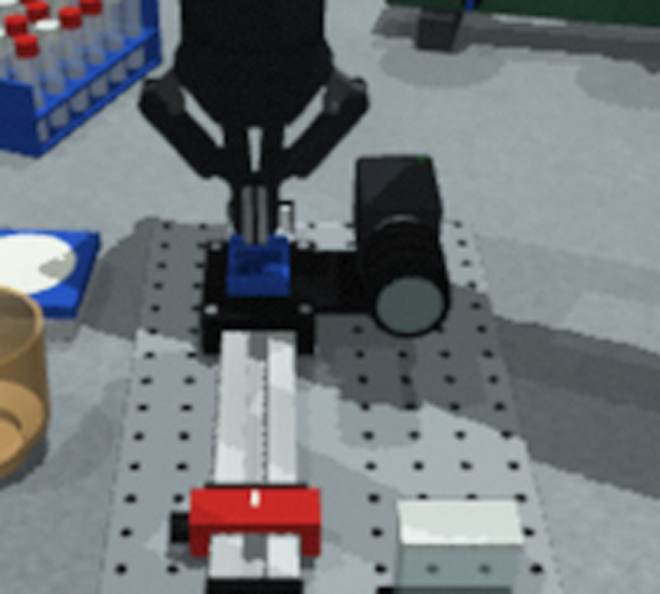

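The side view shows the fingertips over the middle of the pad at about (255,240). The knuckles at (355,110) stay well above the camera top. I descend to contact.

Emit:
{"method": "send_rows", "body": {"increments": [[0,0,7,0,0,0],[0,0,4,0,0,0],[0,0,2,0,0,0],[0,0,1,0,0,0],[0,0,0,0,0,0]]}}

```text
time: 4.58
tool_pos: [582.7, -98.1, 62.6]
tcp_rot: [180.0, 0.0, 104.1]
ft_force: [-0.4, -0.2, 0.2]
finger_gap: 0.1
grip_force: 0.0
```

Emit:
{"method": "send_rows", "body": {"increments": [[0,0,1,0,0,0],[0,0,1,0,0,0],[0,0,0,0,0,0]]}}

```text
time: 4.95
tool_pos: [582.4, -98.1, 60.1]
tcp_rot: [-180.0, -0.0, 104.1]
ft_force: [0.2, 0.5, 0.1]
finger_gap: 0.0
grip_force: 0.0
```

Emit:
{"method": "send_rows", "body": {"increments": [[0,0,1,0,0,0],[0,0,1,0,0,0],[0,0,0,0,0,0]]}}

```text
time: 5.32
tool_pos: [582.5, -98.1, 58.2]
tcp_rot: [-180.0, -0.0, 104.1]
ft_force: [-0.3, -0.2, 0.2]
finger_gap: 0.0
grip_force: 0.0
```

Emit:
{"method": "send_rows", "body": {"increments": [[0,0,1,0,0,0],[0,0,0,0,0,0]]}}

```text
time: 5.58
tool_pos: [582.6, -98.1, 57.7]
tcp_rot: [180.0, 0.0, 104.1]
ft_force: [-2.6, 0.7, 5.1]
finger_gap: -0.4
grip_force: 2.2
```

Emit:
{"method": "send_rows", "body": {"increments": [[0,0,1,0,0,0],[0,0,0,0,0,0]]}}

```text
time: 5.82
tool_pos: [582.7, -98.2, 57.2]
tcp_rot: [180.0, 0.0, 104.1]
ft_force: [-4.5, 2.3, 8.6]
finger_gap: -0.2
grip_force: 4.5
```

Emit:
{"method": "send_rows", "body": {"increments": [[0,0,1,0,0,0],[0,0,1,0,0,0],[0,0,0,0,0,0]]}}

```text
time: 6.2
tool_pos: [582.8, -98.5, 55.7]
tcp_rot: [180.0, 0.1, 104.1]
ft_force: [-6.2, -0.1, 12.0]
finger_gap: 0.0
grip_force: 6.1
```

Emit:
{"method": "send_rows", "body": {"increments": [[0,0,1,0,0,0],[0,0,1,0,0,0],[0,0,0,0,0,0]]}}

```text
time: 6.58
tool_pos: [582.9, -98.7, 53.8]
tcp_rot: [180.0, 0.1, 104.1]
ft_force: [-7.4, -0.7, 14.5]
finger_gap: 0.1
grip_force: 6.6
```

Emit:
{"method": "send_rows", "body": {"increments": [[0,0,1,0,0,0],[1,0,0,0,0,0],[2,0,0,0,0,0],[3,0,0,0,0,0],[3,0,0,0,0,0]]}}

```text
time: 7.2
tool_pos: [580.8, -90.5, 53.1]
tcp_rot: [180.0, 0.1, 104.1]
ft_force: [-6.7, -3.9, 14.2]
finger_gap: 0.1
grip_force: 6.9
```

Emit:
{"method": "send_rows", "body": {"increments": [[3,0,0,0,0,0],[3,0,0,0,0,0],[3,0,0,0,0,0],[3,0,0,0,0,0],[3,0,0,0,0,0]]}}

```text
time: 7.82
tool_pos: [576.9, -75.9, 53.0]
tcp_rot: [-180.0, 0.1, 104.1]
ft_force: [-7.3, -4.1, 14.6]
finger_gap: 0.4
grip_force: 7.4
```

Emit:
{"method": "send_rows", "body": {"increments": [[4,0,0,0,0,0],[4,0,0,0,0,0],[4,0,0,0,0,0],[4,0,0,0,0,0],[4,0,0,0,0,0]]}}

```text
time: 8.45
tool_pos: [571.8, -56.5, 53.0]
tcp_rot: [-180.0, 0.1, 104.1]
ft_force: [-9.3, -3.1, 15.7]
finger_gap: 0.3
grip_force: 8.1
```

Emit:
{"method": "send_rows", "body": {"increments": [[4,0,0,0,0,0],[4,0,0,0,0,0],[4,0,0,0,0,0],[4,0,0,0,0,0],[4,0,0,0,0,0]]}}

```text
time: 9.07
tool_pos: [566.7, -37.1, 53.0]
tcp_rot: [-179.9, 0.1, 104.1]
ft_force: [-10.8, -4.3, 17.3]
finger_gap: 0.1
grip_force: 8.8
```

Emit:
{"method": "send_rows", "body": {"increments": [[4,0,0,0,0,0],[4,0,0,0,0,0],[4,0,0,0,0,0],[4,0,0,0,0,0],[4,0,0,0,0,0]]}}

```text
time: 9.7
tool_pos: [561.6, -17.7, 52.9]
tcp_rot: [-179.9, 0.1, 104.1]
ft_force: [-12.4, -4.6, 19.1]
finger_gap: 0.1
grip_force: 9.5
```

Emit:
{"method": "send_rows", "body": {"increments": [[4,0,0,0,0,0],[4,0,0,0,0,0],[4,0,0,0,0,0],[4,0,0,0,0,0],[4,0,0,0,0,0]]}}

```text
time: 10.32
tool_pos: [556.5, 1.7, 52.9]
tcp_rot: [-179.9, 0.1, 104.1]
ft_force: [-14.5, -5.8, 19.9]
finger_gap: -0.3
grip_force: 10.3
```

Emit:
{"method": "send_rows", "body": {"increments": [[4,-0.7,0,0,0,0],[4,-0.7,0,0,0,0],[4,-0.6,0,0,0,0],[3,0,0,0,0,0],[3,0,0,0,0,0]]}}

```text
time: 10.95
tool_pos: [551.7, 19.2, 53.0]
tcp_rot: [179.9, 0.1, 104.1]
ft_force: [-5.8, -3.1, 13.9]
finger_gap: 0.3
grip_force: 6.9
```

Emit:
{"method": "send_rows", "body": {"increments": [[2,0,0,0,0,0],[2,0,0,0,0,0],[1,0,0,0,0,0]]}}

```text
time: 11.32
tool_pos: [550.4, 24.0, 53.0]
tcp_rot: [179.9, 0.1, 104.1]
ft_force: [-5.9, -4.0, 13.9]
finger_gap: 0.2
grip_force: 7.0
```

Emit:
{"method": "send_rows", "body": {"increments": [[1.5,0,0,0,0,0],[1.5,0,0,0,0,0],[1,0,0,0,0,0]]}}

```text
time: 11.7
tool_pos: [549.4, 27.9, 53.0]
tcp_rot: [179.9, 0.1, 104.1]
ft_force: [-5.9, -3.2, 14.7]
finger_gap: 0.1
grip_force: 7.1
```

Emit:
{"method": "send_rows", "body": {"increments": [[1,0,0,0,0,0],[1,0,0,0,0,0],[1,0,0,0,0,0]]}}

```text
time: 12.08
tool_pos: [548.6, 30.7, 53.0]
tcp_rot: [179.9, 0.1, 104.1]
ft_force: [-6.7, -3.1, 14.3]
finger_gap: 0.2
grip_force: 7.2
```

Emit:
{"method": "send_rows", "body": {"increments": [[1,0,0,0,0,0],[1,0,0,0,0,0],[0,0,0,0,0,0]]}}

```text
time: 12.45
tool_pos: [548.1, 32.8, 53.0]
tcp_rot: [180.0, 0.1, 104.1]
ft_force: [-6.6, -2.4, 15.1]
finger_gap: -0.1
grip_force: 7.4
```

Emit:
{"method": "send_rows", "body": {"increments": [[1,0,0,0,0,0],[1,0,0,0,0,0],[1,0,0,0,0,0]]}}

```text
time: 12.82
tool_pos: [548.0, 34.5, 53.2]
tcp_rot: [179.9, 0.2, 104.1]
ft_force: [-3.4, -8.4, 13.3]
finger_gap: 0.1
grip_force: 6.8
```

Emit:
{"method": "send_rows", "body": {"increments": [[1,0,0,0,0,0],[1,0,0,0,0,0],[0,0,0,0,0,0]]}}

```text
time: 13.2
tool_pos: [548.3, 36.4, 53.7]
tcp_rot: [179.8, 0.2, 104.1]
ft_force: [-2.0, -8.3, 13.5]
finger_gap: -0.2
grip_force: 6.7
```

```bash
python3 - <<'E'
from h import *
s=snap('side','s3')
cv2.imwrite('pics/s3c.png',cv2.resize(s['img'][150:280,270:400],None,fx=4.5,fy=4.5,interpolation=cv2.INTER_CUBIC))
E
```

```text
(no output)
```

View pics/s3c.png

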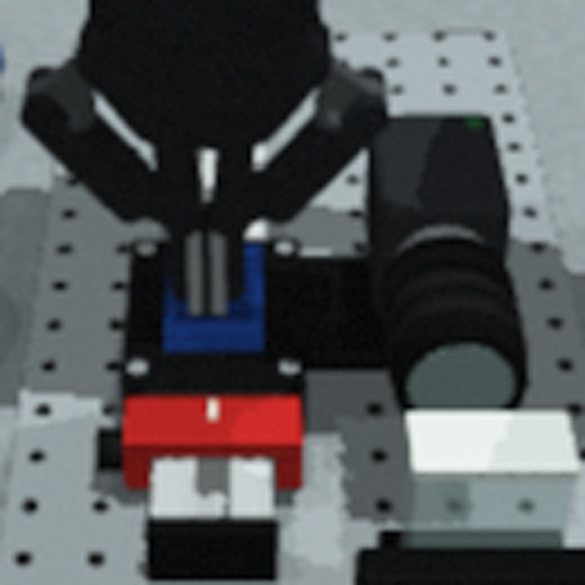

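The crop shows the deck's front edge touching the red stop at about row 395. The along-rail force rose to about 8 N, so the carriage is seated. I lift straight off.

Emit:
{"method": "send_rows", "body": {"increments": [[0,0,-1,0,0,0],[0,0,-2,0,0,0],[0,0,-3,0,0,0],[0,0,-5,0,0,0],[0,0,-8,0,0,0]]}}

```text
time: 13.88
tool_pos: [545.6, 38.4, 70.0]
tcp_rot: [-179.9, -0.0, 104.1]
ft_force: [0.4, -0.0, -0.2]
finger_gap: 0.1
grip_force: 0.0
```

Emit:
{"method": "send_rows", "body": {"increments": [[0,0,-20,0,0,0],[0,0,-25,0,0,0],[0,0,-25,0,0,0],[0,0,-15,0,0,0],[0,0,0,0,0,0]]}}

```text
time: 14.5
tool_pos: [547.1, 38.2, 156.6]
tcp_rot: [179.9, 0.0, 104.1]
ft_force: [0.1, 0.2, 0.9]
finger_gap: -0.0
grip_force: 0.0
```

```bash
python3 - <<'E'
from h import *
s=snap('wrist','w4')
cv2.imwrite('pics/w4c.png',cv2.resize(s['img'][90:270,240:400],None,fx=3.3,fy=3.3,interpolation=cv2.INTER_CUBIC));print(r.sense()['ft_force'])
E
```

```text
[-0.84726668 -0.47184833 -0.27267919]
```

View pics/w4c.png

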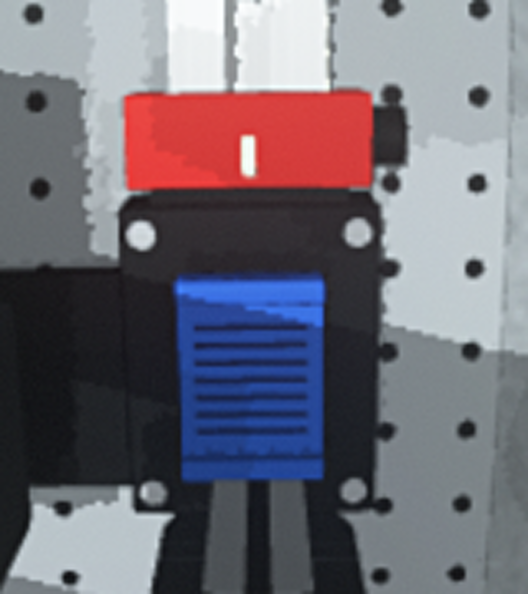

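The crop shows the carriage's leading edge flush against the stop's rubber face at about row 195, with no light gap. The pad is released and the arm is clear, so I hand in.

```bash
python3 -c "
from bench import r
print(r.hand_in())"
```

```text
the job is handed in; nothing more can be done
None
```

I pressed the brake pad, pushed the carriage up against the red stop, let the pad spring back, lifted clear and handed the job in at about 14.5 s; it returned no verdict, but the last picture showed no gap at the stop.

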